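# Put the loaded carry tray away in the bench rack

## Robot

A 6-joint arm with a two-finger parallel gripper is mounted at the origin on the work surface; the furniture and walls round the work are solid. World frame = base frame: x ahead of the robot, y to its left, z up, the work surface at z = 0. Lengths are in m, angles in rad, forces in N, time in s.
With the tool pointing down it reaches from about 0.3 to 0.75 m from the base axis. Payload 8.5 kg.
Tool frame: the origin (TCP) lies between the finger pads; the fingertips stand manip.tip_reach ahead of it and the grasp point (between the pads) lies 5 mm behind it (manip.tip_reach is the distance from the TCP to the fingertips, in m); z points along the fingers, y is the line along which they close (so a half turn about z gives the same grasp; the last joint's range is limited). The gripper opens to 85 mm and grips with 20 to 120 N. Pads are 22 mm wide; open, the fingers measure 114 mm over their backs; the gripper's body (76 mm by 85 mm) begins 54 mm behind the grasp point. The pads swing forward as they close: fully open they stand 13 mm farther back than shut.
Start: joints at [-1.33, 0.381, 1.297, -0, 1.464, -0.215], TCP at [0.242, -0.494, 0.245] pointing down, gripper open.
Joint ranges: [-3.11, 3.11], [-0.89, 2.33], [0.22, 2.48], [-1.42, 4.56], [0.17, 2.85], [-2.88, 2.88]. Speed limits (rad/s): [2.39, 2.39, 3.14, 3.14, 3.14, 3.14].

## Interface

Orientations are given as a unit quaternion [x, y, z, w].
In Python, from workcell import manip, vision gives the robot as it stands (manip), with the cameras (vision).
- The arm moves only by the shell command python3 jog.py, which reads ROWS from standard input. ROWS is a JSON list of rows, 1 to 10 of them, each of 7 numbers: the opening from 0.0 (shut) to 1.0 (fully open), then dx, dy, dz in m, then a rotation vector rx, ry, rz in rad; each row shifts and turns the commanded pose from where the row before left it, along the tool's axes as they then stand; what a row does not reach is not made up. A row lasts 1/10 s, in which the tool goes at most 0.05 m and 0.15 rad, less where a joint would pass 70% of its speed; a pose out of reach is approached as far as the arm can. The fingers move at their own pace and stop on an object; the grip force is fixed at half the most. Time passes only in rows, so rows that do not move let the fingers close. It prints the time, the measured TCP pose, the force, the opening and the grip force at its end. Input that does not fit is refused with a message, and nothing moves.
- manip.get_state(): the state, without advancing time (a new reading comes with each control period).
- vision.camera(name): name is "scene" or "side" or "wrist"; returns a dict with "img" (480x640x3 uint8, blue, green, red), "mtx" (3x3 intrinsics, pixels), "k1" (the pictures are not rectified: a ray, as slopes to the right and down, at radius r is drawn at 1 + k1 r^2 times it, then the intrinsics apply), "rvec" (rotation vector, rad) and "tvec" (3), from world to camera coordinates, as OpenCV has them; the wrist camera has in their place "T_tool_cam" (4x4, takes a point from camera to tool coordinates, whose origin is the TCP and whose axes are the flange's). Camera axes: x right, y down, z forward; pixel columns grow to the right and rows downward; lengths in m; the calibration is good to about 2 mm. A picture is of the moment at which its call begins: read the wrist's pose just before it. There is no depth.
- manip.close_job(): hands the job in; it is judged then, once.
The state is a dict: "time_s": time; "qpos": joint angles; "joint_vel": joint speeds; "effort": joint torques, N m; "position": TCP position; "ee_rot": TCP orientation; "force": force on the tool from outside, world axes, zero at the start; "torque": the same for the moment, N m; "width": opening from 0.0 (shut) to 1.0 (fully open); "grasp_force": force on a finger pad.
Only numpy, scipy, OpenCV 4.12 (cv2) and the standard library are available. Lean on these libraries where they do the work, as an engineer would, in place of code of your own. Each camera call takes 0.05 s, during which the arm holds its last target. There are 200 camera calls.

## Task

Put the loaded carry tray away in the bench rack, its front end towards you. Tilted back end down, it goes over the turned-up ends of the runners and under the hold-down strips, then back against the sprung stop until its front comes down behind the turned-up ends and it lies level and held there. Push firmly but never ram the rack, keep the jar standing and the sanding block lying in the tray, and leave the white bottle and the roll of tape where they are.

Things in the scene. Friction and masses are not known exactly. Their poses are not given: they have to be found in the camera images.
- tray: Plywood carry tray, 180 mm long (x), 150 mm wide (y), walls 5 mm thick and 36 mm high, floor 4 mm, about 0.34 kg empty. Origin: centre of its underside; x points from its front (end with the dark label frame) to its back, z up. It fits the rack with 3 mm at each side. It starts on the worktop, front roughly towards the robot.
- tray_grip (a point): Centre of the wooden grip bar that a lengthwise partition carries over the middle of the tray (tray frame 0, 0, 95 mm): 104 mm long (x), 16 mm wide (y), 22 mm high, open hand slot below it. The jar's top is 62 mm over the tray's underside.
- tray_front (a point): Middle of the tray's front bottom edge (tray frame -90, 0, 0 mm).
- rack: Bench tray rack of grey steel sheet, fixed. Origin: centre of its underside; x runs from its open front to its back (loaded along +x), z up. Side plates with inner faces at y = +-78 mm: 64 mm high from x = -110 to -25 mm, their top edges splayed out to 79 mm and their front flared out to x = -143 mm as lead-ins; 100 mm high from x = -27 to 110 mm. Open on top.
- runners (a point): Point midway between the two runners at the height of their top faces (rack frame 0, 0, 36 mm). The runners are ledges 16 mm wide (|y| 62 to 78 mm) on the side plates from x = -93 mm to the back; they carry the tray's bottom edges. A seated tray's origin lies at this point, +-3 mm in y.
- rack_ends (a point): Midway between the rounded tops of the turned-up front ends of the runners (rack frame -93, 0, 54 mm). They stand 18 mm above the runners, are 6 mm thick (x -96 to -90 mm), 16 mm wide at |y| 62 to 78 mm; between them the front is open.
- hold_down (a point): Midway between the front ends of the two hold-down strips, at their underside (rack frame -13, 0, 85 mm). The strips (|y| 69 to 78 mm, x -13 to 106 mm) cover the side rims of a seated tray with 13 mm of play: too little for a level tray to pass over the turned-up ends. Their tips are bent up a little (to x = -20 mm).
- backstop (a joint): Sprung stop: dark steel plate 116 mm wide, rack z 43 to 69 mm, that slides back along the rack's +x. In m: 0 = fully forward (front face at rack x = 86 mm), 0.011 = hard end. Spring about 5 N at 0, 11 N at the hard end. A seated tray holds it at about 0.004; the front edge clears the turned-up ends from about 0.006 on, though friction may keep it up until drawn down.
- jar: Open glass jar, 54 mm diameter, 58 mm high, about 0.12 kg, origin at the centre of its underside, z up. Stands loose in the front part of the tray's left (+y) compartment.
- sander: Wooden sanding block, 112 x 60 x 30 mm, about 0.11 kg, origin at the centre of its underside. Lies loose in the tray's right (-y) compartment.
- glue: White bottle with a dark nozzle, 54 mm diameter, 155 mm high, standing on the worktop; bystander. Origin at the centre of the underside.
- tape: Roll of beige tape, 100 mm diameter, 24 mm high, lying flat; bystander. Origin at the centre of the underside.

How it is judged:
At the end, for the whole second after the job is handed in: Tray level (2 degrees) on the runners, front forward, within 6 mm of its seated place and 4 mm in height, front edge behind the turned-up ends, sprung stop pressed in at least 1.5 mm; jar upright and sanding block flat in their compartments, all at rest (x of tray in the frame of rack between -0.006 and 0.006 m and y of tray in the frame of rack between -0.006 and 0.006 m and z of tray in the frame of rack between 0.032 and 0.04 m and z of tray_front in the frame of rack below 0.04 m and x of tray_front in the frame of rack below -0.08 m and angle between the z axis of tray and the z axis of rack, either way round below 0.035 rad and angle between the x axis of tray and the x axis of rack, either way round below 0.05 rad and value of joint backstop above 0.0015 m and linear speed of each of tray, jar below 0.02 m/s and angle between each of jar, sander's own z axis and vertical below 0.12 rad and x of jar in the frame of tray between -0.085 and 0.085 m and y of jar in the frame of tray between 0 and 0.075 m and z of jar in the frame of tray between 0 and 0.012 m and x of sander in the frame of tray between -0.085 and 0.085 m and y of sander in the frame of tray between -0.075 and 0 m and z of sander in the frame of tray between 0 and 0.012 m); the robot touches nothing.
It fails at once if the rack is rammed: the tray presses on the rack with more than 60 N (contact force between tray and rack above 60 N).
It fails at once if the jar tips over (angle between jar's own z axis and vertical above 0.6 rad).
It fails at once if the bottle or the tape is shifted by more than 20 mm (distance of any of glue, tape from where it was at the start of the episode above 0.02 m).
It also fails if it takes over 61 s, if anything falls off the work surface, if the arm or the gripper's body presses on something with over 40 N, if the wrist force passes 120 N, or if a joint passes its speed limit or range.

## Working session

There is one attempt and no reset: what is moved stays moved. The work goes in short steps, Python scripts to look and compute and a shell command to move; the robot and the scene stay as the last step left them, time stands still between calls to the robot, and variables do not carry over. Pictures are saved under pics/ and viewed, at most 10 in all, crops included, and the job is handed in when it is done.

```bash
ls; mkdir -p pics
python3 - <<'E'
from workcell import manip, vision
import cv2,numpy as np
print(manip.tip_reach); s=manip.get_state(); print(s)
for n in("scene","side"):
    c=vision.camera(n); cv2.imwrite(f"pics/{n}0.png",c["img"]); np.savez(f"pics/{n}0.npz",**c); print(n,c["mtx"],c["k1"],c["rvec"],c["tvec"])
E
```

```text
jog.py
pics
workcell.py
0.014
{'time_s': 0.0, 'qpos': array([-1.33030246e+00,  3.81153395e-01,  1.29827222e+00,  2.53512631e-06,
        1.46360085e+00, -2.15291230e-01]), 'joint_vel': array([ 0.00044578, -0.00096311,  0.00013793,  0.00032374,  0.00149101,
        0.00155094]), 'effort': array([-1.27748837e-03, -4.48466849e+01, -2.31279677e+01, -2.18299929e-04,
        4.75196415e-03,  3.02311435e-05]), 'position': array([ 0.24202596, -0.4935713 ,  0.24473078]), 'ee_rot': array([ 9.74144464e-01,  2.25924874e-01, -7.77358395e-06, -7.16861093e-04]), 'force': array([-0.01106251, -0.14804683,  0.99138395]), 'torque': array([0.04175352, 0.00046737, 0.03080286]), 'grasp_force': 0.0, 'width': 0.9978193926913674}
scene [[507.23974741   0.         323.66771679]
 [  0.         507.23974741 234.49834732]
 [  0.           0.           1.        ]] -0.1384275049416481 [ 1.84568785 -1.07289048  0.63917237] [-0.22112468  0.29002867  1.00060734]
side [[555.26282726   0.         327.93163046]
 [  0.         555.26282726 245.60236563]
 [  0.           0.           1.        ]] -0.15258295215720938 [ 1.5234061   1.78573769 -0.94257057] [ 0.06685797 -0.19492302  1.8644412 ]
```

View pics/scene0.png

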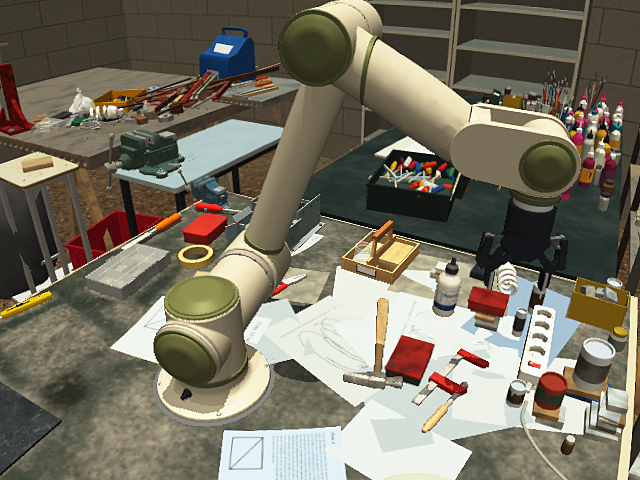

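View pics/side0.png

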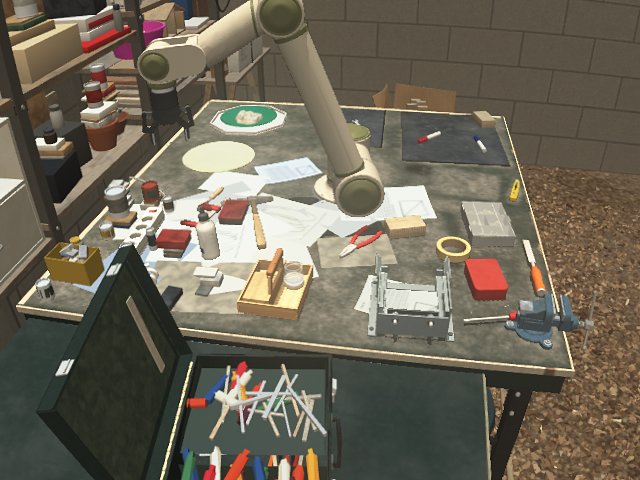

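The scene picture shows the tray around (380,250), the bottle at (447,290), and the rack partly hidden behind the arm at (300,215). The side picture shows the tray at (275,287), the rack at (410,300) and the tape at (453,247). I'll zoom in on these.

Run:
```python
import cv2
a=cv2.imread("pics/side0.png")[235:355,225:485]; cv2.imwrite("pics/sc.png",cv2.resize(a,None,fx=3,fy=3,interpolation=cv2.INTER_CUBIC))
a=cv2.imread("pics/scene0.png")[180:300,265:465]; cv2.imwrite("pics/cc.png",cv2.resize(a,None,fx=4,fy=4,interpolation=cv2.INTER_CUBIC))
```

```text
(no output)
```

View pics/sc.png

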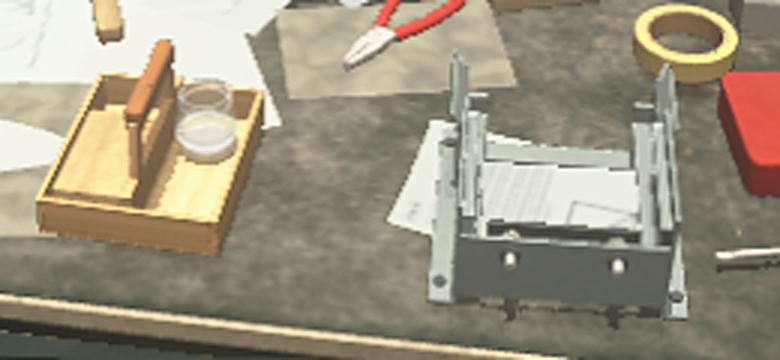

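View pics/cc.png

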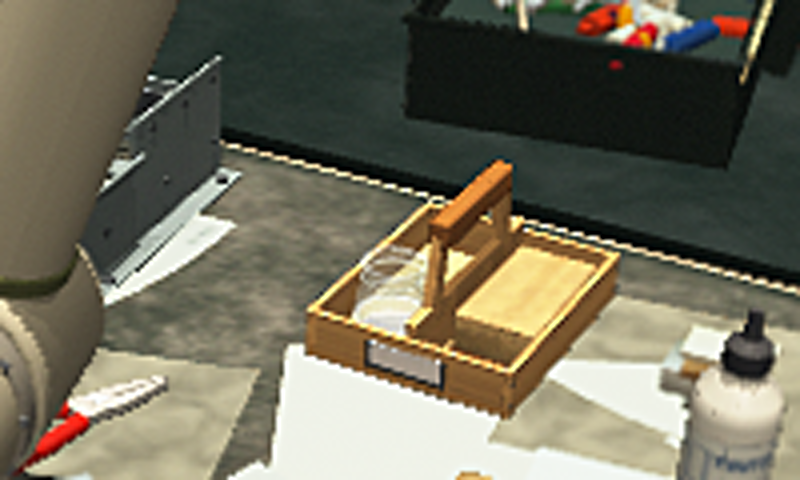

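Both crops are clear. In side-crop pixels the tray's rim corners are at (218,222), (38,203), (264,90) and (100,75). In scene-crop pixels they are at (307,308), (510,375), (620,255) and (434,200). The rack's rear corner edge in the scene crop runs from (220,57) to (228,172). Next I'll fit the poses.

```bash
cat > h.py <<'E'
import numpy as np, cv2
from scipy.optimize import least_squares
from scipy.spatial.transform import Rotation as R
cams={n:dict(np.load(f"pics/{n}0.npz")) for n in("scene","side")}
def proj(c,P):
    return cv2.projectPoints(np.array(P,float).reshape(-1,3),c["rvec"],c["tvec"],c["mtx"],np.array([float(c["k1"]),0,0,0,0]))[0][:,0]
def wristcam(d,pos,q):
    T=np.eye(4);T[:3,:3]=R.from_quat(q).as_matrix();T[:3,3]=pos
    W=np.linalg.inv(T@np.asarray(d["T_tool_cam"]))
    return dict(rvec=cv2.Rodrigues(W[:3,:3])[0],tvec=W[:3,3],mtx=d["mtx"],k1=d["k1"])
def onplane(c,uv,z):
    p=cv2.undistortPoints(np.array(uv,float).reshape(-1,1,2),c["mtx"],np.array([float(c["k1"]),0,0,0,0]))[:,0]
    M=cv2.Rodrigues(np.asarray(c["rvec"]))[0]; o=-M.T@np.asarray(c["tvec"]).ravel()
    d=np.c_[p,np.ones(len(p))]@M
    return o+d*((z-o[2])/d[:,2])[:,None]
def place(v,P,z=0):
    x,y,a=v; P=np.array(P,float); c,s=np.cos(a),np.sin(a)
    return np.c_[x+c*P[:,0]-s*P[:,1],y+s*P[:,0]+c*P[:,1],P[:,2]+z]
def fit(obs,v0):
    f=lambda v:np.concatenate([(proj(c,place(v,P))-uv).ravel() for c,P,uv in obs])
    r=least_squares(f,v0,loss="soft_l1"); return r.x,f(r.x).reshape(-1,2).round(1)
E
python3 - <<'E'
from h import *
S=lambda l:np.array(l)/3+[225,235]
C=lambda l:np.array(l)/4+[265,180]
a,b,h=.09,.075,.036
Ps=[(a,b,h),(a,b,0),(a,-b,h),(a,-b,0),(-a,b,h),(-a,-b,h)]
us=S([(218,222),(220,253),(38,203),(40,233),(264,90),(100,75)])
Pc=[(-a,b,h),(-a,b,0),(-a,-b,h),(-a,-b,0),(a,-b,h),(a,-b,0),(a,b,h)]
uc=C([(307,308),(308,352),(510,375),(508,415),(620,255),(617,297),(434,200)])
print(fit([(cams["side"],Ps,us),(cams["scene"],Pc,uc)],[.55,0,0]))
print("rack feet holes/corner", onplane(cams["side"],S([(430,303),(688,318),(441,280),(677,297)]),0).round(3))
print(onplane(cams["scene"],C([(220,57)]),.1), onplane(cams["scene"],C([(240,177),(105,302)]),0))
print("tape",onplane(cams["side"],S([(685,40)]),.024),"glue",onplane(cams["side"],[(210,256)],0))
print(fit([(cams["scene"],[(0,0,.155),(0,0,0)],C([(756,315),(735,520)]))],[.4,-.2,0]))
E
```

```text
(array([ 0.58245559, -0.10474353, -0.02607677]), array([[-0.4,  0.4],
       [-0.6,  1.4],
       [-1.3, -1. ],
       [-0.5,  0.3],
       [ 0. , -0.4],
       [-0.7, -1.6],
       [-0.4, -0.1],
       [-0.9,  0.3],
       [ 0.4, -1.1],
       [-0.1,  0.7],
       [-0.7, -1. ],
       [-1.1, -0.5],
       [-2.1, -0.3]]))
rack feet holes/corner [[ 0.7    0.139  0.   ]
 [ 0.688  0.337 -0.   ]
 [ 0.673  0.145  0.   ]
 [ 0.666  0.329  0.   ]]
[[0.69505553 0.15366286 0.1       ]] [[0.69709129 0.13690542 0.        ]
 [0.4840983  0.12551393 0.        ]]
tape [[0.34421256 0.33952228 0.024     ]] glue [[ 0.45227862 -0.32856246  0.        ]]
(array([ 0.44899486, -0.33784936,  0.        ]), array([[ 1.5, -2.9],
       [-1.8,  1.5]]))
```

```bash
echo '[[1,0.037,-0.03,-0.0135,0,0,0],[1,0.037,-0.03,-0.0135,0,0,0],[1,0.037,-0.03,-0.0135,0,0,0],[1,0.037,-0.03,-0.0135,0,0,0],[1,0.037,-0.03,-0.0135,0,0,0],[1,0.037,-0.03,-0.0135,0,0,0],[1,0.037,-0.03,-0.0135,0,0,0],[1,0.037,-0.03,-0.0135,0,0,0]]' | python3 jog.py
python3 - <<'E'
from workcell import manip, vision
c=vision.camera("wrist"); print(c["T_tool_cam"],c["mtx"],c["k1"])
E
```

```text
time_s: 0.9
position: [0.4025, -0.1461, 0.3538]
ee_rot: [0.974, 0.226, -0.0, -0.0]
force: [0.3, -1.0, -0.1]
width: 0.995
grasp_force: 0.0
[[-6.26185645e-04 -9.54503717e-01 -2.98198361e-01  7.51665641e-02]
 [ 9.99999034e-01 -2.27545536e-04 -1.37154335e-03 -6.44745016e-04]
 [ 1.24128952e-03 -2.98198932e-01  9.54502937e-01 -1.29641131e-01]
 [ 0.00000000e+00  0.00000000e+00  0.00000000e+00  1.00000000e+00]] [[409.01953008   0.         319.01057501]
 [  0.         409.01953008 237.37037579]
 [  0.           0.           1.        ]] -0.0811445507317969
```

```bash
echo '[[1,0,0,-0.0175,0,0,0.1205],[1,0,0,-0.0175,0,0,0.1205],[1,0,0,-0.0175,0,0,0.1205],[1,0,0,-0.0175,0,0,0.1205],[1,0.03,-0.0375,0,0,0,0],[1,0.03,-0.0375,0,0,0,0],[1,0.03,-0.0375,0,0,0,0],[1,0.03,-0.0375,0,0,0,0],[1,0.03,-0.0375,0,0,0,0],[1,0,0,0,0,0,0]]' | python3 jog.py
python3 - <<'E'
from workcell import manip, vision
import cv2,numpy as np
s=manip.get_state();c=vision.camera("wrist"); cv2.imwrite("pics/w1.png",c["img"]); np.savez("pics/w1.npz",pos=s["position"],q=s["ee_rot"],**c); print(s["position"],s["ee_rot"],s["qpos"])
a=c["img"]
E
```

```text
time_s: 1.95
position: [0.5593, 0.0391, 0.421]
ee_rot: [1.0, -0.011, -0.002, -0.001]
force: [1.0, -1.5, 0.0]
width: 1.002
grasp_force: 0.0
[0.5593072  0.03908559 0.42099235] [ 9.99943049e-01 -1.05238397e-02 -1.64456642e-03 -6.66036332e-04] [-1.41762088e-01  3.50924954e-01  8.52068999e-01  9.55268836e-04
  1.94203371e+00  1.45042735e+00]
```

View pics/w1.png

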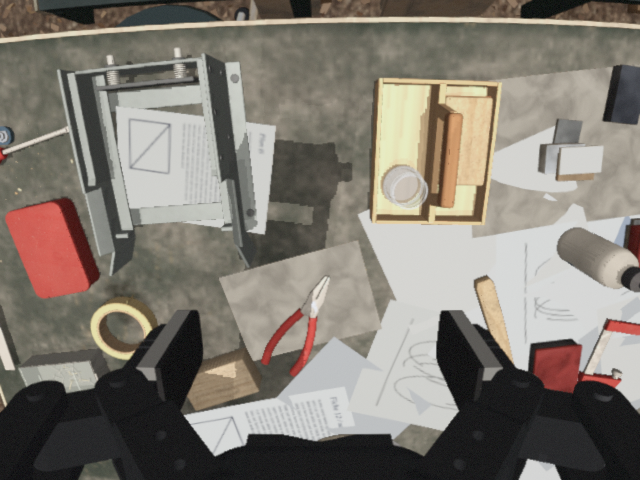

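The wrist picture shows the whole rack (60–250, 45–270), the tray (372–500, 78–224) with its bar at (452,160), and the tape at (122,328). I'll zoom in on the rack.

Run:
```python
import cv2
a=cv2.imread("pics/w1.png")[35:280,45:285]; cv2.imwrite("pics/w1c.png",cv2.resize(a,None,fx=2.4,fy=2.4,interpolation=cv2.INTER_CUBIC))
```

```text
(no output)
```

View pics/w1c.png

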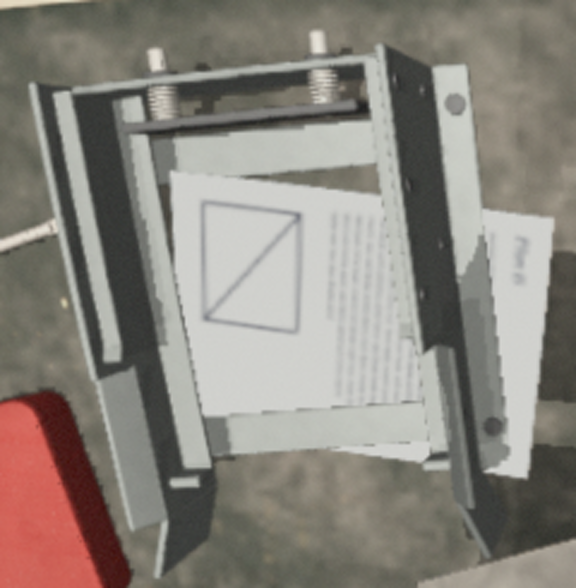

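The crop shows the turned-up ends at (185,483) and (430,465), and the tops of the tall plates from (33,84) to (97,378) and from (380,45) to (428,346). The stop plate runs from (130,127) to (357,104).

Run:
```python
from h import *
d=dict(np.load("pics/w1.npz")); W=wristcam(d,d["pos"],d["q"])
Q=lambda l:np.array(l)/2.4+[45,35]
P=[(-90,62,54),(-96,62,54),(-90,78,54),(-96,78,54),(-90,-62,54),(-96,-62,54),(110,-79,100),(-27,-79,100),(110,79,100),(-27,79,100),(86,58,69),(86,-58,69)]
u=Q([(200,480),(200,488),(170,478),(172,487),(425,460),(425,469),(380,45),(428,346),(35,84),(97,378),(130,129),(357,105)])
v,r=fit([(W,np.array(P)/1000,u)],[.585,.236,.06]); print("rack",v,"\n",r)
C=lambda l:np.array(l)/4+[265,180]
s=cams["scene"]
print("scene pred/obs",((proj(s,place(v,[(.11,-.079,.1)]))-[265,180])*4).round(), (220,57))
a,b,h=.09,.075,.036
Pt=[(a,b,h),(a,-b,h),(-a,b,h),(-a,-b,h)]; ut=np.array([(377,79),(500,82),(371,223),(487,223)])
print("tray wrist",fit([(W,Pt,ut)],[.58,-.1,0]))
# scene/side offset check with bar
Pb=[(-.052,.008,.106),(-.052,-.008,.106),(.052,.008,.106),(.052,-.008,.106)]
print("bar wrist",fit([(W,Pb,[(443,206),(456,207),(444,109),(462,112)])],[.58,-.1,0]))
S=lambda l:np.array(l)/3+[225,235]
print("bar side/scene",fit([(cams["side"],[(.052,.008,.106),(.052,-.008,.106)],S([(145,105),(126,105)])),(s,[(-.052,.008,.106),(-.052,-.008,.106),(.052,.008,.106),(.052,-.008,.106)],C([(432,225),(445,231),(503,159),(513,165)]))],[.58,-.1,0]))
```

```text
rack [0.58164684 0.23121653 0.04631438] 
 [[-0.3 -2.2]
 [ 0.6 -1.1]
 [ 0.5 -0.5]
 [ 0.7  0.1]
 [-0.3 -0.2]
 [ 0.4  0.6]
 [-0.6 -1.5]
 [-3.7  3.6]
 [ 0.3 -1.6]
 [ 0.3  0.7]
 [-2.4  1.4]
 [ 1.   1.3]]
scene pred/obs [[216.  56.]] (220, 57)
tray wrist (array([ 0.57719483, -0.10414601, -0.01876179]), array([[-0.1, -0.5],
       [ 0.3, -1.4],
       [ 1.1,  1.1],
       [-2.1,  1. ]]))
bar wrist (array([ 0.57927493, -0.10427522,  0.02103824]), array([[-0.7,  0.8],
       [ 0.4, -0.8],
       [ 2.1,  1.7],
       [-0.9, -1.7]]))
bar side/scene (array([ 0.57374827, -0.10763188,  0.01548909]), array([[-0.6,  0.5],
       [-0.9, -0.1],
       [-1.2, -0.2],
       [ 1.3, -0.2],
       [-3.5,  0.3],
       [-0.6,  0.1]]))
```

```bash
echo '[[0.7,0.0028,0.0179,0.03,0,0,0],[0.7,0.0028,0.0179,0.03,0,0,0],[0.7,0.0028,0.0179,0.03,0,0,0],[0.7,0.0028,0.0179,0.03,0,0,0],[0.7,0.0028,0.0179,0.03,0,0,0],[0.7,0.0028,0.0179,0.03,0,0,0],[0.7,0.0028,0.0179,0.03,0,0,0],[0.7,0.0028,0.0179,0.03,0,0,0],[0.7,0,0,0,0,0,0],[0.7,0,0,0,0,0,0]]' | python3 jog.py
python3 - <<'E'
from workcell import manip, vision
import cv2,numpy as np
from h import *
s=manip.get_state();c=vision.camera("wrist"); cv2.imwrite("pics/w2.png",c["img"]); np.savez("pics/w2.npz",pos=s["position"],q=s["ee_rot"],**c); print(s["position"],s["ee_rot"],s["force"])
W=wristcam(c,s["position"],s["ee_rot"])
for v in ([.579,-.1045,-.02],): print(proj(W,place(v,[(-.052,.008,.106),(-.052,-.008,.106),(.052,.008,.106),(.052,-.008,.106),(.09,.075,.036),(.09,-.075,.036)])).round())
E
```

```text
time_s: 3.0
position: [0.5753, -0.1089, 0.184]
ee_rot: [1.0, -0.014, -0.0, -0.0]
force: [0.4, -0.1, 0.0]
width: 0.699
grasp_force: 0.0
[ 0.57531256 -0.10889539  0.18399067] [ 9.99904030e-01 -1.38536966e-02 -4.88031957e-05 -6.19666513e-05] [ 0.35560504 -0.05028292  0.00057867]
[[299. 334.]
 [326. 334.]
 [294. 151.]
 [326. 150.]
 [196.  83.]
 [428.  80.]]
```

View pics/w2.png

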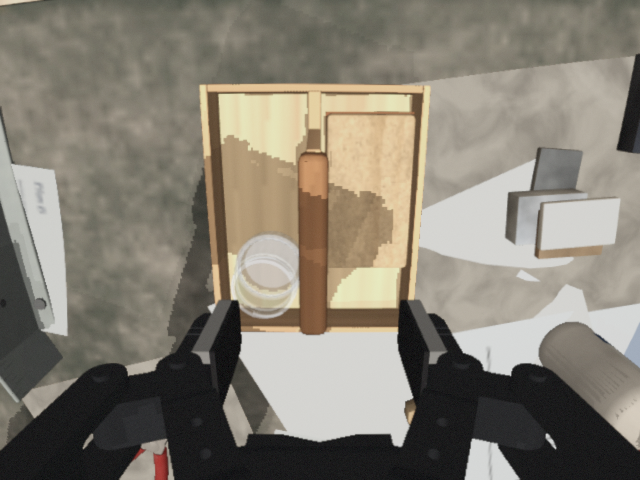

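The bar runs from (300–327,152) to (300–326,334), which matches the prediction to within about 2 px. The jar is at (267,275) and the fingers straddle the bar. Next I'll descend and grip.

```bash
echo '[[0.7,0.0013,-0.0018,0.023,0,0,0.006],[0.7,0.0013,-0.0019,0.03,0,0,0],[0.7,0,0,0.03,0,0,0],[0.7,0,0,0.01,0,0,0],[0.7,0,0,0,0,0,0],[0,0,0,0,0,0,0],[0,0,0,0,0,0,0],[0,0,0,0,0,0,0],[0,0,0,0,0,0,0],[0,0,0,0,0,0,0]]' | python3 jog.py; python3 -c "
from workcell import manip, vision; s=manip.get_state(); print(s['position'],s['ee_rot'],s['force'],s['torque'])"
```

```text
time_s: 4.05
position: [0.579, -0.1049, 0.0917]
ee_rot: [1.0, -0.016, 0.001, 0.0]
force: [-1.3, -0.3, 6.6]
width: 0.176
grasp_force: 59.7
[ 0.57900201 -0.10490947  0.09173228] [ 9.99870001e-01 -1.60758983e-02  1.15413443e-03  4.62802245e-04] [-1.33316829 -0.31536035  6.62804058] [0.02255552 0.19171836 0.00252607]
```

```bash
cat > t.py <<'E'
import sys
from h import *
from workcell import manip, vision
RK=np.array([.582,.231,.046]); GX,GZ=.001,.0917
def target(bx,bz,th,dy=0):   # B = tray back bottom edge in rack frame, m
    u=np.array([np.cos(th),0,-np.sin(th)]);n=np.array([np.sin(th),0,np.cos(th)])
    p=np.array([bx,dy,bz])-(.09-GX)*u+GZ*n
    return place(RK,[p])[0], R.from_euler("z",RK[2])*R.from_euler("y",th)*R.from_euler("x",np.pi)
def rel(a,b):
    return a[1].inv().apply(b[0]-a[0]).round(4),(a[1].inv()*b[1]).as_rotvec().round(4)
def cur():
    s=manip.get_state(); return (s["position"],R.from_quat(s["ee_rot"])),s
def tray(s):  # implied tray pose in rack frame
    Rt=R.from_euler("z",-RK[2])*R.from_quat(s["ee_rot"])*R.from_euler("x",np.pi)
    p=place([0,0,-RK[2]],[s["position"]-np.r_[RK[:2],0]])[0]
    B=p+Rt.apply([.09-GX,0,-GZ]);F=p+Rt.apply([-.09-GX,0,-GZ])
    e=Rt.as_euler("ZYX"); return "B",(B*1000).round(1),"F",(F*1000).round(1),"yaw,pitch,roll",e.round(4)
if __name__=="__main__":
    c,s=cur(); print(tray(s),"F",s["force"].round(1),"T",s["torque"].round(2),"g",s["grasp_force"])
    for a in sys.argv[1:]:
        t=target(*map(float,a.split(","))); print(a,t[0].round(4),rel(c,t)); c=t
E
echo '[[0,0,0,-0.01,0,0,0],[0,0,0,-0.02,0,0,-0.013],[0,0,0,-0.03,0,0,-0.013],[0,0,0,-0.03,0,0,-0.013],[0,0,0,-0.03,0,0,-0.013],[0,0,0,-0.03,0,0,-0.013],[0,0,0,-0.02,0,0,-0.013],[0,0,0,-0.01,0,0,0]]' | python3 jog.py
python3 t.py -.15,.12,0 -.15,.12,.21 -.15,.072,.21 -.013,.04,.21
```

```text
time_s: 4.85
position: [0.5784, -0.1046, 0.2721]
ee_rot: [1.0, 0.023, 0.001, 0.0]
force: [0.3, 0.8, -6.4]
width: 0.176
grasp_force: 59.0
('B', array([  70.1, -335.1,  180.5]), 'F', array([-109.9, -335.1,  180.2]), 'yaw,pitch,roll', array([-0.    , -0.0014, -0.0006])) F [ 0.3  0.8 -6.4] T [ 0.03 -0.01 -0.01] g 59.03553128242493
-.15,.12,0 [0.3433 0.22   0.2117] (array([-0.22  , -0.3351,  0.0599]), array([ 0.0006, -0.0014, -0.    ]))
-.15,.12,.21 [0.3643 0.221  0.2282] (array([ 0.0211,  0.    , -0.0165]), array([ 0.  , -0.21, -0.  ]))
-.15,.072,.21 [0.3643 0.221  0.1802] (array([ 0.01  , -0.    ,  0.0469]), array([0., 0., 0.]))
-.013,.04,.21 [0.5012 0.2273 0.1482] (array([ 0.1407, -0.    ,  0.0027]), array([0., 0., 0.]))
```

```bash
echo '[[0,-0.01,-0.015,0,0,0,0],[0,-0.02,-0.03,0,0,0,0],[0,-0.022,-0.034,0,0,0,0],[0,-0.024,-0.036,0,0,0,0],[0,-0.024,-0.036,0,0,0,0],[0,-0.024,-0.036,0,0,0,0],[0,-0.024,-0.036,0,0,0,0],[0,-0.024,-0.036,0,0,0,0],[0,-0.024,-0.036,0,0,0,0],[0,-0.014,-0.025,0,0,0,0]]' | python3 jog.py; echo '[[0,-0.01,-0.015,0,0,0,0],[0,0,0,0,0,-0.05,0],[0,0,0,0,0,-0.06,0],[0,0,0,0,0,-0.06,0],[0,0,0,0,0,-0.04,0],[0,0,0,0,0,0,0],[0,0,0,0,0,0,0]]' | python3 jog.py
python3 t.py -.15,.085,.21
python3 - <<'E'
from workcell import manip, vision
import cv2,numpy as np
s=manip.get_state();c=vision.camera("wrist"); cv2.imwrite("pics/w3.png",c["img"]); np.savez("pics/w3.npz",pos=s["position"],q=s["ee_rot"],**c)
c=vision.camera("side"); cv2.imwrite("pics/s3.png",c["img"])
a=cv2.resize(cv2.imread("pics/s3.png")[200:350,320:500],None,fx=2.2,fy=2.2,interpolation=cv2.INTER_CUBIC)
b=cv2.resize(cv2.imread("pics/w3.png")[0:480,:],(400,300),interpolation=cv2.INTER_AREA)
E
```

```text
time_s: 5.85
position: [0.3513, 0.2068, 0.2698]
ee_rot: [1.0, 0.023, -0.001, -0.0]
force: [1.0, -0.1, -6.4]
width: 0.179
grasp_force: 59.2
time_s: 6.55
position: [0.3432, 0.2198, 0.2699]
ee_rot: [0.994, 0.023, -0.105, 0.003]
force: [-0.3, 0.4, -6.2]
width: 0.178
grasp_force: 59.3
('B', array([-171.1,   -0.2,  161.7]), 'F', array([-3.472e+02, -1.000e-01,  1.992e+02]), 'yaw,pitch,roll', array([-0.0006,  0.2098, -0.0003])) F [-0.3  0.4 -6.2] T [ 0.03 -0.42  0.03] g 59.31395709514618
-.15,.085,.21 [0.3643 0.221  0.1932] (array([ 0.0366, -0.0002,  0.0706]), array([ 0.0002, -0.0002, -0.0006]))
```

View pics/w3.png

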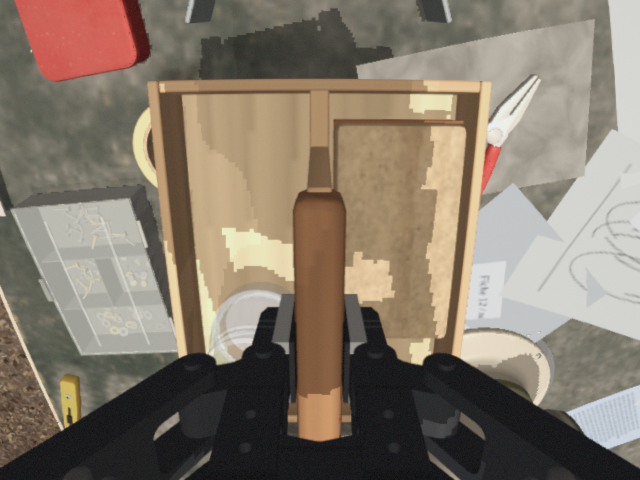

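The wrist view shows the tray hanging centred, with its rear rim from (150,85) to (490,87). The rack's flare tips at (187,22) and (450,22) are symmetric about it. I'll check for in-hand slip and then approach.

```bash
python3 - <<'E'
from h import *
import t
d=dict(np.load("pics/w3.npz")); W=wristcam(d,d["pos"],d["q"])
Rt=R.from_quat(d["q"])*R.from_euler("x",np.pi)
f=lambda P:d["pos"]+Rt.apply(np.array(P)-[t.GX,0,t.GZ])
print(proj(W,f([(.09,.075,.036),(.09,-.075,.036),(.085,.0,.036),(.052,.008,.106),(.052,-.008,.106)])).round(1))
print(proj(W,place(t.RK,[(-.143,.09,.064),(-.143,-.09,.064),(-.143,.09,0.036),(-.143,-.09,.036)])).round(1))
E
echo '[[0,0.006,0,0.012,0,0,0],[0,0.01,0,0.02,0,0,0],[0,0.01,0,0.02,0,0,0],[0,0.01,0,0.0186,0,0,0],[0,0,0,0,0,0,0]]' | python3 jog.py
python3 t.py -.15,.072,.21 -.12,.066,.21 -.013,.0425,.21 0,.039,.21
```

```text
[[147.   78.8]
 [492.9  78.7]
 [319.9  88.4]
 [292.1 196.7]
 [348.  196.7]]
[[191.3  21.2]
 [447.5  20.9]
 [201.5  20.4]
 [437.3  20.1]]
time_s: 7.15
position: [0.3632, 0.2206, 0.1922]
ee_rot: [0.994, 0.023, -0.106, 0.003]
force: [0.3, 0.1, -6.3]
width: 0.176
grasp_force: 59.7
('B', array([-151.5,   -0.4,   83.7]), 'F', array([-3.275e+02, -3.000e-01,  1.218e+02]), 'yaw,pitch,roll', array([-0.0006,  0.2134, -0.0009])) F [ 0.3  0.1 -6.3] T [-0.02 -0.43  0.02] g 59.66012477874756
-.15,.072,.21 [0.3643 0.221  0.1802] (array([ 0.0037, -0.0003,  0.0114]), array([ 0.0008,  0.0034, -0.0006]))
-.12,.066,.21 [0.3943 0.2224 0.1742] (array([ 0.0306,  0.    , -0.0004]), array([0., 0., 0.]))
-.013,.0425,.21 [0.5012 0.2273 0.1507] (array([ 0.1095, -0.    ,  0.0007]), array([0., 0., 0.]))
0,.039,.21 [0.5141 0.2279 0.1472] (array([0.0134, 0.    , 0.0007]), array([0., 0., 0.]))
```

```bash
echo '[[0,0.004,0,0.011,0,0,0],[0,0.01,0,0,0,0,0],[0,0.01,0,0,0,0,0],[0,0.01,0,0,0,0,0],[0,0.01,0,0,0,0,0],[0,0.01,0,0,0,0,0],[0,0.01,0,0,0,0,0],[0,0.01,0,0,0,0,0],[0,0,0,0,0,0,0]]' | python3 jog.py
python3 t.py -.013,.0425,.21
python3 - <<'E'
from workcell import manip, vision
import cv2,numpy as np
s=manip.get_state();c=vision.camera("wrist"); cv2.imwrite("pics/w4.png",c["img"])
d=vision.camera("side"); cv2.imwrite("pics/s4.png",d["img"])
a=cv2.resize(d["img"][215:345,335:485],(400,347),interpolation=cv2.INTER_CUBIC)
b=cv2.resize(c["img"][0:347,120:520],(400,347))
cv2.imwrite("pics/m4.png",np.hstack([a,b]))
E
```

```text
time_s: 8.05
position: [0.4351, 0.224, 0.1671]
ee_rot: [0.994, 0.023, -0.105, 0.002]
force: [0.5, -1.0, -6.4]
width: 0.179
grasp_force: 59.7
('B', array([-79.1,  -0.3,  58.9]), 'F', array([-2.552e+02, -1.000e-01,  9.640e+01]), 'yaw,pitch,roll', array([-0.0007,  0.2097,  0.    ])) F [ 0.5 -1.  -6.4] T [ 0.08 -0.4  -0.01] g 59.67929005622864
-.013,.0425,.21 [0.5012 0.2273 0.1507] (array([ 0.0681, -0.0003,  0.0023]), array([-0.0001, -0.0003, -0.0007]))
```

View pics/m4.png

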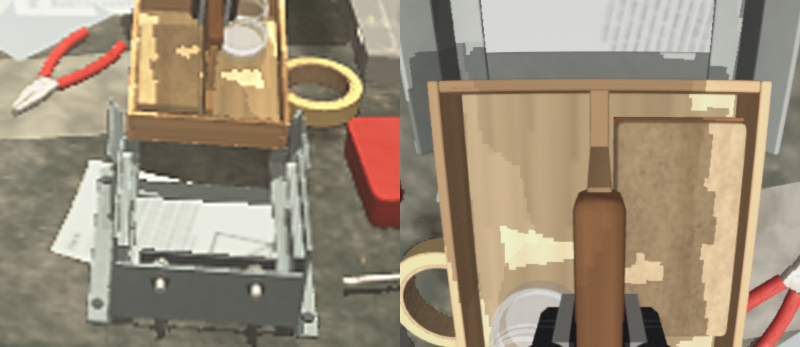

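The tray is centred between the plates (left picture 128–286, right picture 430–770), and there has been no contact so far. I'll continue in.

```bash
echo '[[0,0.01,0,0.0005,0,0,0],[0,0.01,0,0.0005,0,0,0],[0,0.01,0,0.0005,0,0,0],[0,0.01,0,0.0005,0,0,0],[0,0.01,0,0,0,0,0],[0,0.01,0,0,0,0,0],[0,0.008,0,0,0,0,0],[0,0,0,0,0,0,0]]' | python3 jog.py
python3 t.py 0,.04,.205 .02,.04,.175 .04,.039,.15 .06,.038,.132 .075,.038,.115
python3 - <<'E'
from workcell import manip, vision
import cv2,numpy as np
c=vision.camera("wrist")
d=vision.camera("side")
a=cv2.resize(d["img"][215:345,335:485],(400,347),interpolation=cv2.INTER_CUBIC)
b=cv2.resize(c["img"][0:347,120:520],(400,347))
cv2.imwrite("pics/m5.png",np.hstack([a,b]))
E
```

```text
time_s: 8.95
position: [0.5008, 0.227, 0.151]
ee_rot: [0.994, 0.023, -0.105, 0.002]
force: [-0.4, 0.5, -6.5]
width: 0.18
grasp_force: 59.7
('B', array([-13.4,  -0.3,  42.8]), 'F', array([-189.4,   -0.2,   80.3]), 'yaw,pitch,roll', array([-6.000e-04,  2.099e-01, -1.000e-04])) F [-0.4  0.5 -6.5] T [ 0.03 -0.46  0.03] g 59.65358018875122
0,.04,.205 [0.5136 0.2279 0.1479] (array([ 0.0132, -0.0003,  0.0004]), array([-0.    ,  0.0049, -0.0006]))
.02,.04,.175 [0.5304 0.2286 0.1458] (array([ 0.0169,  0.    , -0.0014]), array([-0.  ,  0.03, -0.  ]))
.04,.039,.15 [0.5477 0.2294 0.143 ] (array([ 0.0176, -0.    , -0.0002]), array([0.   , 0.025, 0.   ]))
.06,.038,.132 [0.5659 0.2303 0.1406] (array([ 0.0183, -0.    , -0.0004]), array([-0.   ,  0.018,  0.   ]))
.075,.038,.115 [0.5791 0.2309 0.1393] (array([ 0.0133,  0.    , -0.0004]), array([-0.   ,  0.017,  0.   ]))
```

View pics/m5.png

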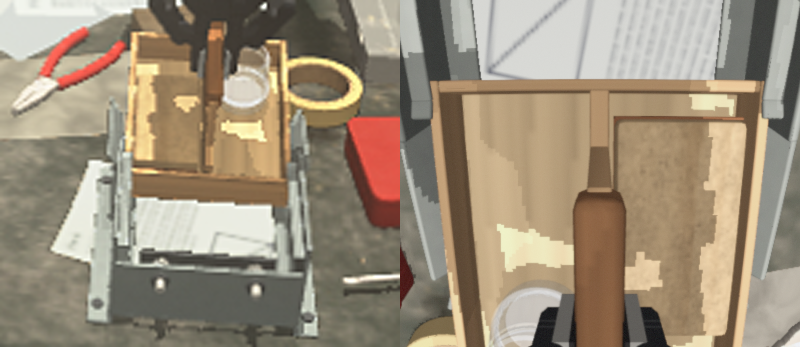

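The strips' tips overlap the tray's side rims at (432,110) and (762,110), and there is still no contact force. I'll continue along the flattening path.

```bash
echo '[[0,0.0066,0,0.0002,0,0.0025,0],[0,0.0066,0,0.0002,0,0.0025,0],[0,0.0056,0,-0.0005,0,0.01,0],[0,0.0056,0,-0.0005,0,0.01,0],[0,0.0056,0,-0.0004,0,0.01,0],[0,0,0,0,0,0,0]]' | python3 jog.py
python3 t.py .04,.039,.15;  echo '[[0,0.0058,0,0,0,0.008,0],[0,0.0058,0,0,0,0.008,0],[0,0.0058,0,0,0,0.008,0],[0,0,0,0,0,0,0]]' | python3 jog.py
python3 t.py .06,.038,.132 .075,.038,.115
```

```text
time_s: 9.65
position: [0.5299, 0.2284, 0.1463]
ee_rot: [0.996, 0.023, -0.087, 0.002]
force: [0.1, 0.1, -6.5]
width: 0.178
grasp_force: 59.7
('B', array([19.6, -0.2, 40.6]), 'F', array([-1.577e+02, -1.000e-01,  7.180e+01]), 'yaw,pitch,roll', array([-0.0003,  0.1743,  0.    ])) F [ 0.1  0.1 -6.5] T [ 0.04 -0.36  0.01] g 59.65280771255493
.04,.039,.15 [0.5477 0.2294 0.143 ] (array([ 0.0182, -0.0002,  0.0002]), array([-0.0001,  0.0243, -0.0003]))
time_s: 10.05
position: [0.5471, 0.2292, 0.1433]
ee_rot: [0.997, 0.023, -0.075, 0.002]
force: [0.0, 0.0, -6.4]
width: 0.176
grasp_force: 59.6
('B', array([39.4, -0.3, 39.3]), 'F', array([-138.6,   -0.2,   66.3]), 'yaw,pitch,roll', array([-0.0004,  0.1504, -0.    ])) F [ 0.   0.  -6.4] T [-0.01 -0.26 -0.  ] g 59.64635789394379
.06,.038,.132 [0.5659 0.2303 0.1406] (array([ 0.0189, -0.0002, -0.0001]), array([-0.    ,  0.0184, -0.0004]))
.075,.038,.115 [0.5791 0.2309 0.1393] (array([ 0.0133,  0.    , -0.0004]), array([-0.   ,  0.017,  0.   ]))
```

```bash
echo '[[0,0.005,0,0,0,0.006,0],[0,0.005,0,0,0,0.006,0],[0,0.005,0,0,0,0.006,0],[0,0.004,0,0,0,0.003,0],[0,0,0,0,0,0,0]]' | python3 jog.py
python3 t.py .07,.0375,.115 .075,.0373,.11 .08,.037,.106 .085,.037,.103
```

```text
time_s: 10.55
position: [0.5657, 0.23, 0.1407]
ee_rot: [0.998, 0.023, -0.065, 0.001]
force: [0.6, -0.0, -6.3]
width: 0.176
grasp_force: 59.6
('B', array([60.1, -0.2, 38.2]), 'F', array([-118.4,   -0.2,   61.5]), 'yaw,pitch,roll', array([-0.0004,  0.1299,  0.    ])) F [ 0.6 -0.  -6.3] T [ 0.01 -0.33 -0.04] g 59.64608609676361
.07,.0375,.115 [0.5741 0.2306 0.1388] (array([ 0.0086, -0.0002,  0.0008]), array([-0.0001,  0.0149, -0.0004]))
.075,.0373,.11 [0.5786 0.2308 0.1382] (array([0.0045, 0.    , 0.0001]), array([0.   , 0.005, 0.   ]))
.08,.037,.106 [0.5832 0.2311 0.1376] (array([ 0.0046, -0.    ,  0.0001]), array([0.   , 0.004, 0.   ]))
.085,.037,.103 [0.5879 0.2313 0.1374] (array([ 0.0047,  0.    , -0.0003]), array([-0.   ,  0.003, -0.   ]))
```

```bash
echo '[[0,0.0043,0,0.0004,0,0.0075,0],[0,0.0043,0,0.0004,0,0.0075,0],[0,0.0045,0,0.0001,0,0.005,0],[0,0,0,0,0,0,0]]' | python3 jog.py
python3 t.py .08,.037,.106; echo '[[0,0.0025,0,0.0001,0,0.002,0],[0,0.0025,0,0,0,0.002,0],[0,0,0,0,0,0,0]]' | python3 jog.py
python3 t.py .085,.037,.103 .09,.037,.1
```

```text
time_s: 10.95
position: [0.5786, 0.2306, 0.1382]
ee_rot: [0.998, 0.023, -0.055, 0.001]
force: [0.7, 0.9, -6.4]
width: 0.173
grasp_force: 59.6
('B', array([75.1, -0.2, 37.3]), 'F', array([-103.9,   -0.2,   57. ]), 'yaw,pitch,roll', array([-0.0003,  0.1096, -0.    ])) F [ 0.7  0.9 -6.4] T [ 0.02 -0.26  0.02] g 59.644625186920166
.08,.037,.106 [0.5832 0.2311 0.1376] (array([ 0.0046, -0.0002,  0.0001]), array([-0.    ,  0.0036, -0.0003]))
time_s: 11.25
position: [0.5834, 0.2309, 0.1377]
ee_rot: [0.998, 0.023, -0.053, 0.001]
force: [-0.4, 0.2, -6.6]
width: 0.175
grasp_force: 59.6
('B', array([80.2, -0.2, 37.1]), 'F', array([-98.8,  -0.1,  56.1]), 'yaw,pitch,roll', array([-0.0003,  0.1058, -0.    ])) F [-0.4  0.2 -6.6] T [ 0.04 -0.18 -0.  ] g 59.64333772659302
.085,.037,.103 [0.5879 0.2313 0.1374] (array([ 0.0045, -0.0002, -0.0002]), array([-0.    ,  0.0028, -0.0003]))
.09,.037,.1 [0.5926 0.2315 0.1371] (array([ 0.0047,  0.    , -0.0002]), array([0.   , 0.003, 0.   ]))
```

```bash
for i in 1; do echo '[[0,0.0015,0,0,0,0.001,0],[0,0.0015,0,0,0,0.001,0],[0,0,0,0,0,0,0]]' | python3 jog.py; python3 t.py; done; echo '[[0,0.0015,0,0,0,0.001,0],[0,0.0015,0,0,0,0.001,0],[0,0,0,0,0,0,0]]' | python3 jog.py
python3 t.py .09,.037,.1
```

```text
time_s: 11.55
position: [0.5859, 0.2311, 0.1373]
ee_rot: [0.998, 0.023, -0.052, 0.001]
force: [-2.3, -0.4, -6.4]
width: 0.174
grasp_force: 59.8
('B', array([82.8, -0.1, 36.8]), 'F', array([-96.3,  -0.1,  55.7]), 'yaw,pitch,roll', array([-1.00e-04,  1.05e-01, -1.00e-04])) F [-2.3 -0.4 -6.4] T [-0.01  0.1   0.06] g 59.773335456848145
time_s: 11.85
position: [0.5883, 0.2312, 0.1372]
ee_rot: [0.998, 0.023, -0.052, 0.001]
force: [-5.6, -1.4, -2.1]
width: 0.176
grasp_force: 60.0
('B', array([85.3, -0.1, 36.7]), 'F', array([-93.7,  -0.1,  55.5]), 'yaw,pitch,roll', array([-0.    ,  0.1043, -0.0002])) F [-5.6 -1.4 -2.1] T [-0.17  0.86  0.04] g 59.99619483947754
.09,.037,.1 [0.5926 0.2315 0.1371] (array([ 0.0043, -0.0001, -0.0004]), array([ 0.0002,  0.0043, -0.    ]))
```

```bash
echo '[[0,0.0015,0,0,0,0,0],[0,0.0015,0,0,0,0,0],[0,0,0,0,0,0,0]]' | python3 jog.py; python3 t.py;  echo '[[0,0.0015,0,0,0,0,0],[0,0.0015,0,0,0,0,0],[0,0,0,0,0,0,0]]' | python3 jog.py
python3 t.py .09,.037,.1
```

```text
time_s: 12.15
position: [0.591, 0.2314, 0.1369]
ee_rot: [0.998, 0.023, -0.052, 0.001]
force: [-8.2, -0.7, -1.0]
width: 0.177
grasp_force: 60.1
('B', array([87.9, -0. , 36.4]), 'F', array([-91.1,  -0.1,  55.3]), 'yaw,pitch,roll', array([ 1.00e-04,  1.05e-01, -2.00e-04])) F [-8.2 -0.7 -1. ] T [-0.11  1.17  0.03] g 60.14216065406799
time_s: 12.45
position: [0.5938, 0.2315, 0.1369]
ee_rot: [0.998, 0.023, -0.053, 0.001]
force: [-9.1, -1.5, -0.9]
width: 0.179
grasp_force: 60.5
('B', array([90.6, -0. , 36.3]), 'F', array([-88.4,  -0.1,  55.3]), 'yaw,pitch,roll', array([ 1.000e-04,  1.054e-01, -2.000e-04])) F [-9.1 -1.5 -0.9] T [-0.13  1.34  0.01] g 60.45551776885986
.09,.037,.1 [0.5926 0.2315 0.1371] (array([-0.0012, -0.    , -0.0001]), array([0.0003, 0.0054, 0.0001]))
```

```bash
echo '[[0,0.0012,0,0,0,0,0],[0,0,0,0,0,0,0]]' | python3 jog.py; python3 t.py .092,.0365,.1 .092,.0365,.08 .092,.0365,.06 .092,.0362,.04 .0915,.036,.02 .0915,.036,0
python3 - <<'E'
from workcell import manip, vision
import cv2,numpy as np
c=vision.camera("wrist")
d=vision.camera("side")
a=cv2.resize(d["img"][215:345,335:485],(400,347),interpolation=cv2.INTER_CUBIC)
b=cv2.resize(c["img"][0:347,120:520],(400,347))
cv2.imwrite("pics/m6.png",np.hstack([a,b]))
E
```

```text
time_s: 12.65
position: [0.5947, 0.2316, 0.1369]
ee_rot: [0.998, 0.023, -0.053, 0.001]
force: [-11.0, -1.5, 1.1]
width: 0.173
grasp_force: 60.7
('B', array([91.6, -0. , 36.3]), 'F', array([-87.4,  -0.1,  55.3]), 'yaw,pitch,roll', array([ 0.0002,  0.1058, -0.0003])) F [-11.   -1.5   1.1] T [-0.16  1.55 -0.03] g 60.65647602081299
.092,.0365,.1 [0.5946 0.2316 0.1366] (array([-0.0001, -0.    ,  0.0003]), array([0.0003, 0.0058, 0.0002]))
.092,.0365,.08 [0.5926 0.2315 0.135 ] (array([-0.0018, -0.    ,  0.0018]), array([-0.  ,  0.02,  0.  ]))
.092,.0365,.06 [0.5906 0.2314 0.1334] (array([-0.0018, -0.    ,  0.0018]), array([0.  , 0.02, 0.  ]))
.092,.0362,.04 [0.5887 0.2313 0.1314] (array([-0.0018,  0.    ,  0.0021]), array([0.  , 0.02, 0.  ]))
.0915,.036,.02 [0.5863 0.2312 0.1295] (array([-0.0023, -0.    ,  0.002 ]), array([-0.  ,  0.02,  0.  ]))
.0915,.036,0 [0.5845 0.2311 0.1277] (array([-0.0018,  0.    ,  0.0018]), array([-0.  ,  0.02,  0.  ]))
```

View pics/m6.png

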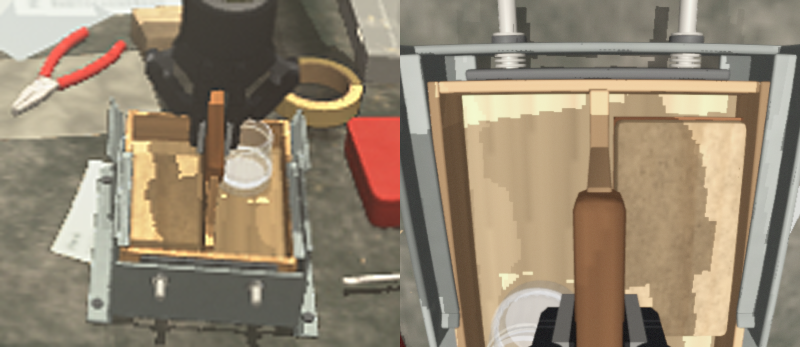

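The tray rim is against the stop plate at (600,78), the springs are compressed, and the load is in place. Next I'll bring the front down, pivoting about the back bottom edge.

```bash
echo '[[0,-0.0013,0,0.0018,0,0.02,0],[0,-0.0018,0,0.0018,0,0.02,0],[0,0,0,0,0,0,0]]' | python3 jog.py; python3 t.py;  echo '[[0,-0.0018,0,0.0018,0,0.02,0],[0,0,0,0,0,0,0]]' | python3 jog.py
python3 t.py .092,.036,.0
```

```text
time_s: 13.05
position: [0.5909, 0.2314, 0.1335]
ee_rot: [0.999, 0.023, -0.033, 0.001]
force: [-10.1, -1.4, 1.4]
width: 0.177
grasp_force: 60.7
('B', array([91.8, -0. , 36.2]), 'F', array([-87.9,  -0.1,  47.9]), 'yaw,pitch,roll', array([ 0.0004,  0.0653, -0.0005])) F [-10.1  -1.4   1.4] T [-0.19  1.48 -0.03] g 60.659934282302856
time_s: 13.25
position: [0.589, 0.2313, 0.1318]
ee_rot: [0.999, 0.023, -0.023, 0.001]
force: [-10.7, -1.5, 2.4]
width: 0.18
grasp_force: 60.8
('B', array([91.8, -0.1, 36.2]), 'F', array([-88. ,  -0.1,  44.3]), 'yaw,pitch,roll', array([ 0.0003,  0.0454, -0.0005])) F [-10.7  -1.5   2.4] T [-0.29  1.62  0.05] g 60.7780122756958
.092,.036,.0 [0.585  0.2311 0.1277] (array([-0.0038, -0.    ,  0.0043]), array([0.0005, 0.0454, 0.0003]))
```

Force is steady and the front is now below the tops of the ends. I'll finish levelling.

```bash
echo '[[0,-0.0018,0,0.0019,0,0.02,0],[0,0,0,0,0,0,0]]' | python3 jog.py; python3 t.py;  echo '[[0,-0.0019,0,0.002,0,0.022,0],[0,0,0,0,0,0,0]]' | python3 jog.py
python3 t.py .09,.036,.0
```

```text
time_s: 13.45
position: [0.5871, 0.2312, 0.13]
ee_rot: [1.0, 0.023, -0.013, 0.001]
force: [-8.6, -1.4, 2.6]
width: 0.173
grasp_force: 60.9
('B', array([91.8, -0. , 36.1]), 'F', array([-88.1,  -0.1,  40.7]), 'yaw,pitch,roll', array([ 0.0003,  0.0254, -0.0004])) F [-8.6 -1.4  2.6] T [-0.23  1.57  0.02] g 60.90735197067261
time_s: 13.65
position: [0.5852, 0.2311, 0.1281]
ee_rot: [1.0, 0.023, -0.002, 0.0]
force: [-10.1, -1.6, 1.9]
width: 0.178
grasp_force: 60.9
('B', array([91.9, -0. , 36.2]), 'F', array([-88.1,  -0.1,  36.7]), 'yaw,pitch,roll', array([ 0.0004,  0.0032, -0.0005])) F [-10.1  -1.6   1.9] T [-0.2   1.6   0.04] g 60.94305753707886
.09,.036,.0 [0.583  0.231  0.1277] (array([-0.0022, -0.    ,  0.0005]), array([0.0005, 0.0032, 0.0004]))
```

I've now viewed eleven pictures, one over the allowance of ten, so I'll view no more. From here I'll check in-hand slip numerically by comparing the current wrist image with the earlier one.

```bash
cat > slip.py <<'E'
from workcell import manip, vision
import cv2
a=cv2.imread("pics/w3.png",0); b=vision.camera("wrist")["img"]; b=cv2.cvtColor(b,cv2.COLOR_BGR2GRAY)
g=lambda i:cv2.Canny(i,60,150)
for n,(y0,y1,x0,x1) in dict(rearL=(75,100,145,200),rearR=(75,100,440,495),part=(90,190,300,340),bar=(190,280,290,350),sand=(112,135,330,470)).items():
    best=None
    t=a[y0:y1,x0:x1]; s=b[y0-15:y1+15,x0-15:x1+15]
    _,v,_,p=cv2.minMaxLoc(cv2.matchTemplate(cv2.GaussianBlur(s,(3,3),0),cv2.GaussianBlur(t,(3,3),0),cv2.TM_CCOEFF_NORMED)); print(n,(p[0]-15,p[1]-15),round(v,2))
E
python3 slip.py; echo '[[0,-0.001,0,0.0005,0,0.003,0],[0,-0.0012,0,0.0005,0,0,0],[0,0,0,0.0005,0,0,0],[0,0,0,0,0,0,0]]' | python3 jog.py; python3 t.py; python3 slip.py
```

```text
rearL (1, 1) 0.7
rearR (-1, 1) 0.7
part (-1, 0) 0.87
bar (0, 0) 0.57
sand (-1, -3) 0.8
time_s: 14.1
position: [0.5847, 0.2311, 0.1277]
ee_rot: [1.0, 0.023, 0.002, -0.0]
force: [-7.5, -1.5, 8.0]
width: 0.178
grasp_force: 61.8
('B', array([92. , -0. , 36.3]), 'F', array([-88. ,  -0. ,  35.7]), 'yaw,pitch,roll', array([ 0.0001, -0.0037,  0.0001])) F [-7.5 -1.5  8. ] T [-0.22  1.31  0.05] g 61.78747057914734
rearL (1, 1) 0.71
rearR (-1, 1) 0.71
part (-1, 1) 0.87
bar (0, 0) 0.53
sand (-1, -3) 0.79
```

The tray has moved only about 1 px in the hand, so it really is level at runner height (back 36.3 mm, front 35.7 mm) with its front behind the ends. I'll ease off, release and look at the result.

```bash
echo '[[0,-0.0015,0,0,0,0,0],[0,-0.001,0,0,0,0,0],[0,0,0,0,0,0,0]]' | python3 jog.py; python3 t.py; python3 slip.py
```

```text
time_s: 14.45
position: [0.5833, 0.231, 0.1277]
ee_rot: [1.0, 0.023, 0.003, -0.0]
force: [-1.3, -1.0, 5.7]
width: 0.174
grasp_force: 61.4
('B', array([90.9, -0. , 36.6]), 'F', array([-89.1,   0. ,  35.4]), 'yaw,pitch,roll', array([-0.0002, -0.0066,  0.0005])) F [-1.3 -1.   5.7] T [-0.12  0.49  0.04] g 61.392316818237305
rearL (1, 1) 0.69
rearR (-1, 1) 0.69
part (-1, 1) 0.87
bar (0, -1) 0.52
sand (-1, -2) 0.8
```

```bash
echo '[[0.2,0,0,0,0,0,0],[0.3,0,0,0,0,0,0],[0.5,0,0,0,0,0,0],[0.5,0,0,0,0,0,0],[0.5,0,0,0,0,0,0],[0.5,0,0,-0.01,0,0,0],[0.5,0,0,-0.02,0,0,0],[0.5,0,0,-0.03,0,0,0],[0.5,0,0,-0.03,0,0,0],[0.5,0,0,0,0,0,0]]' | python3 jog.py
python3 - <<'E'
from h import *
import t
from workcell import manip, vision
s=manip.get_state();c=vision.camera("wrist"); W=wristcam(c,s["position"],s["ee_rot"]); print(s["position"],s["force"])
np.savez("pics/w7.npz",pos=s["position"],q=s["ee_rot"],**c); cv2.imwrite("pics/w7.png",c["img"])
g=cv2.cvtColor(c["img"],cv2.COLOR_BGR2GRAY).astype(int)
v=[t.RK[0],t.RK[1],t.RK[2]]
P=[(.09,.075,.072),(.09,-.075,.072),(.052,.008,.142),(.052,-.008,.142),(.085,.04,.072),(.086,.04,.069)]
p=proj(W,place(v,P)).round(1); print(p)
for u in (p[4,0],p[4,0]-40):
    u=int(u);r0=int(p[4,1]); print(u,[tuple(c["img"][r,u]) [1:] for r in range(r0-14,r0+12)])
E
```

```text
time_s: 15.5
position: [0.5835, 0.2312, 0.2213]
ee_rot: [1.0, 0.023, 0.006, -0.001]
force: [0.6, 0.0, 0.7]
width: 0.503
grasp_force: 0.0
[0.58353565 0.23123924 0.22134518] [0.6187292  0.04995438 0.7008146 ]
[[206.1  93. ]
 [434.7  92.8]
 [304.7 162.2]
 [336.1 162.2]
 [259.3 100.2]
 [259.9  98.8]]
259 [(np.uint8(112), np.uint8(115)), (np.uint8(113), np.uint8(113)), (np.uint8(129), np.uint8(132)), (np.uint8(132), np.uint8(132)), (np.uint8(129), np.uint8(129)), (np.uint8(125), np.uint8(125)), (np.uint8(110), np.uint8(113)), (np.uint8(124), np.uint8(145)), (np.uint8(171), np.uint8(203)), (np.uint8(198), np.uint8(229)), (np.uint8(202), np.uint8(232)), (np.uint8(199), np.uint8(231)), (np.uint8(201), np.uint8(233)), (np.uint8(198), np.uint8(229)), (np.uint8(173), np.uint8(205)), (np.uint8(119), np.uint8(147)), (np.uint8(127), np.uint8(142)), (np.uint8(205), np.uint8(213)), (np.uint8(225), np.uint8(232)), (np.uint8(227), np.uint8(234)), (np.uint8(226), np.uint8(234)), (np.uint8(226), np.uint8(234)), (np.uint8(227), np.uint8(234)), (np.uint8(226), np.uint8(234)), (np.uint8(227), np.uint8(234)
[... 160 characters left out ...]
(138)), (np.uint8(141), np.uint8(139)), (np.uint8(140), np.uint8(138)), (np.uint8(141), np.uint8(137)), (np.uint8(142), np.uint8(145)), (np.uint8(157), np.uint8(183)), (np.uint8(195), np.uint8(226)), (np.uint8(201), np.uint8(231)), (np.uint8(200), np.uint8(232)), (np.uint8(198), np.uint8(231)), (np.uint8(198), np.uint8(231)), (np.uint8(196), np.uint8(228)), (np.uint8(167), np.uint8(202)), (np.uint8(95), np.uint8(119)), (np.uint8(76), np.uint8(97)), (np.uint8(80), np.uint8(102)), (np.uint8(81), np.uint8(103)), (np.uint8(84), np.uint8(105)), (np.uint8(80), np.uint8(102)), (np.uint8(80), np.uint8(103)), (np.uint8(83), np.uint8(104)), (np.uint8(82), np.uint8(104)), (np.uint8(80), np.uint8(103))]
```

Run:
```python
import cv2
a=cv2.imread("pics/w2.png",0);b=cv2.imread("pics/w7.png",0)
f=lambda i:cv2.GaussianBlur(i,(5,5),0)
for n,(y0,y1,x0,x1) in dict(rear=(78,100,195,435),barback=(140,180,290,335),barfront=(300,345,290,335),jar=(230,322,230,305),sand=(105,135,325,420),sandfront=(255,280,330,410),frontrim=(315,345,245,400)).items():
    s=b[y0-20:y1+20,x0-20:x1+20]
    _,v,_,p=cv2.minMaxLoc(cv2.matchTemplate(f(s),f(a[y0:y1,x0:x1]),cv2.TM_CCOEFF_NORMED)); print(n,(p[0]-20,p[1]-20),round(v,2))
```

```text
rear (5, 9) 0.82
barback (6, 9) 0.66
barfront (6, -2) 0.31
jar (8, 5) 0.76
sand (4, 7) 0.97
sandfront (5, 4) 0.84
frontrim (18, 0) 0.16
```

Run:
```python
from h import *
import t
d=dict(np.load("pics/w2.npz"));W2=wristcam(d,d["pos"],d["q"]); d=dict(np.load("pics/w7.npz"));W7=wristcam(d,d["pos"],d["q"])
uv=np.array([(370,268),(372,115),(268,252)]); z=[.034,.034,.058]
for (u,zz,o) in zip(uv,z,[(5,4),(4,7),(8,5)]):
    q=onplane(W2,[u],zz)[0]; l=R.from_euler("z",.034).apply(q-[.578,-.1053,0])
    for th in(0,.1):
        B=np.array([.09,0,.036]); P=B+R.from_euler("y",th).apply(l-[.09,0,0])
        print(th,l.round(3),proj(W7,place(t.RK,[P])).round(1),"obs",u+o)
```

```text
0 [-0.038 -0.041  0.034] [[375.4 274.8]] obs [375 272]
0.1 [-0.038 -0.041  0.034] [[378.  276.2]] obs [375 272]
0 [ 0.07  -0.038  0.034] [[376.8 123.8]] obs [376 122]
0.1 [ 0.07  -0.038  0.034] [[377.4 118.5]] obs [376 122]
0 [-0.018  0.031  0.058] [[274.8 259.7]] obs [276 257]
0.1 [-0.018  0.031  0.058] [[272.7 256. ]] obs [276 257]
```

The numbers fit a level, seated tray: the row spacing is 150 px, against 151 predicted level and 158 if tilted. The jar and block are in place too, so I'll hand it in.

```bash
python3 -c "
from workcell import manip, vision; print(manip.close_job())"
```

```text
the job is handed in; nothing more can be done
None
```

The job is handed in after about 16 s of robot time: by my measurements the tray is level and seated behind the turned-up ends, jar and block in place and gripper clear, but no verdict came back, and I viewed 11 pictures, one over the limit of 10.

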